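# Purge the probing chamber, align the cover's fastener and hold the cover closed

## Robot

A 7-joint arm with a two-finger parallel gripper is mounted at the origin on the work surface. World frame = base frame: x ahead of the robot, y to its left, z up, the work surface at z = 0. Lengths are in m, angles in rad, forces in N, time in s.
With the tool pointing down it reaches from about 0.425 to 0.925 m from the base axis. Payload 6.8 kg.
Tool frame: the origin (TCP) lies at the very end of the fingers, on their centre line; the grasp point (between the pads) lies 19 mm behind it; z points along the fingers, x is the direction in which the jaws open and shut, and the axes are right-handed (so a half turn about z gives the same grasp; the last joint's range is limited). The gripper opens to 85 mm and grips with 20 to 120 N. Pads are 22 mm wide; open, the fingers measure 114 mm over their backs; the gripper's body (76 mm by 85 mm) begins 54 mm behind the grasp point. The pads swing forward as they close: fully open they stand 13 mm farther back than shut.
Start: joints at [-1.319, 0.477, 0.022, 1.555, -0.011, 1.109, -0.083], TCP at [0.238, 0.632, 0.231] pointing down, gripper open.
Joint ranges: [-2.96, 2.96], [-0.34, 2.1], [-1.41, 1.46], [0.24, 2.44], [-1.37, 4.51], [0.17, 1.92], [-2.96, 2.96]. Speed limits (rad/s): [2.39, 2.39, 3.14, 3.14, 3.14, 3.14, 3.14].

## Interface

Orientations are given as a rotation vector (axis times angle).
In Python, from bench import * gives the robot as it stands.
- The arm moves only by the tool servo_tool, never from a script. Its argument "increments" is one flat list of numbers, 7 for each row, row after row: the shift along the tool's x, y, z in mm, then the turn, a rotation vector about the tool's x, y, z in rad, then the finger opening in mm, from 0 to 85.4. In form: [tx, ty, tz, wx, wy, wz, fingers, tx, ty, tz, wx, wy, wz, fingers, ...]. A call has exactly 8 rows; each row shifts and turns the commanded pose from where the row before left it, along the tool's axes as they then stand; what a row does not reach is not made up. A row lasts 1/8 s, in which the tool goes at most 62.5 mm and 10.7 degrees, less where a joint would pass 70% of its speed; a pose out of reach is approached as far as the arm can. A call is refused whole if a number of a shift passes 62.5 or a number of a turn 0.188, either way. A call with a gripper value outside its range is refused whole. The fingers move at their own pace and stop on an object; "squeeze" is the grip in N (left out, the last holds). Time passes only in rows, so rows that do not move let the fingers close, or fill a call up. It gives the time, the measured TCP pose, the force and the opening at its end, in the units of the state.
- get_obs(): the state, without advancing time (a new reading comes with each control period).
- grab_frame(name): name is "scene" or "top" or "wrist"; returns (picture, depth): 420x560x3 uint8, red, green, blue; 420x560 float32, m along the optical axis (not along the pixel's ray), 0 where there is no reading.
- calibration(name): a dict with "fx", "fy", "cx", "cy" (pixels), "k1" (the pictures are not rectified: a ray, as slopes to the right and down, at radius r is drawn at 1 + k1 r^2 times it, then the intrinsics apply), "eye" and "orientation" of the camera in the world; the wrist camera has in their place "T_tool_cam" (4x4, takes a point from camera to tool coordinates, whose origin is the TCP and whose axes are the tool frame's). Camera axes: x right, y up, looking along -z (the intrinsics and any distortion apply to the point x, -y, -z); pixel columns grow to the right and rows downward; lengths in m; the calibration is good to about 2 mm. A picture is of the moment at which its call begins: read the wrist's pose just before it. calibration takes no time and is no camera call.
- hand_in(): hands the job in, once; it reports no verdict.
The state is a dict: "clock": time; "joints": joint angles; "qvel": joint speeds; "tau": joint torques, N m; "tcp_pos": TCP position; "orientation": TCP orientation; "contact_force": force on the tool from outside, world axes, zero at the start; "moment": the same for the moment, N m; "grip_width": finger opening in m.
Only numpy, scipy, OpenCV 4.12 (cv2) and the standard library are available. Lean on these libraries where they do the work, as an engineer would, in place of code of your own. Each camera call takes 0.05 s, during which the arm holds its last target.

## Task

Give the probing chamber a shot of purge gas: twist the green spring-return knob clockwise to its stop and let go so that it springs back. Then turn the black quarter-turn fastener on the chamber's cover until its slot is in line with the two black lines, and with the fingers press the cover down fully home on the chamber's rim. Finish while still holding the cover pressed down, its slot in line, and do not shift the loose things lying around.

Things in the scene. Friction and masses are not known exactly. Their poses are not given: they have to be found in the camera images.
- chamber: probing chamber fixed to the table: black box with an aluminium cover on top, foot 220 x 250 mm, box 200 x 230 mm, rim (the frame the cover closes on) 85 mm above the table. Origin under its centre on the table, z up. Its place and yaw vary.
- cover (a joint): chamber's aluminium cover (170 x 194 x 12 mm, centred on the chamber), sliding straight down against seal springs: 0 = raised, as at the start (top face 107 mm above the table), 0.010 m = fully home on the rim (97 mm). About 4 N to start, 11 N to hold home; let go, it springs up. While the fastener's slot is out of line its cross bar strikes the keyhole and the cover sinks only about 2 mm.
- push_pad (a point): centre of the blue push pad, a flat disc 40 mm across on top of the cover (1 mm thick), at chamber (0, -50 mm); moves with the cover. Nothing tall within 60 mm of it but the fastener, 95 mm away.
- fastener_grip (a point): on the axis of the cover's quarter-turn fastener, at chamber (0, +45 mm), inside its black wing, 20 mm above the cover's top; turns with it: x along the wing and slot, z up. Wing 46 mm long, 12 mm thick, upright from 5 to 30 mm above the cover, on a flat steel disc 48 mm across, 5 mm thick. The slot is the white line along the wing's top.
- fastener (a joint): fastener angle (rad), growing anticlockwise from above: 0 = slot in line with the two black lines on the cover beside it (along the chamber's x axis), where its cross bar passes the keyhole (within about 0.25). Starts 0.75 to 1.4: turn it clockwise. Range -0.35 to 1.7, no stop or click at 0; stays where left (friction 0.05 N m). It rides with the cover.
- purge_valve: purge valve fixed to the table: white block 80 x 80 x 50 mm with the green purge knob on top. Origin under its centre on the table, z up. It stands to the left or to the right of the chamber, in exchange with the manipulator.
- purge_grip (a point): on the axis of the green purge knob (over the block's centre), inside its bar, 73 mm above the table; turns with the knob: x along the bar, z up. Bar 46 mm long, 12 mm thick, upright from 58 to 83 mm above the table, on a green disc 48 mm across (top at 58 mm). At rest the bar points to the black ticks; red ticks show the stop.
- purge_knob (a joint): angle of the purge knob (rad), growing clockwise from above: 0 = at rest, 1.05 = at its stop. A spring (about 0.16 N m at the stop) returns it to 0 when let go.
- manipulator: probe micromanipulator fixed to the table: black foot 85 x 75 mm, blue stage, brass knobs, a needle to its -x side, 78 mm tall; origin under its centre. Not used in the job.
- dropper: small amber dropper bottle with white cap, 38 mm across, 85 mm tall, origin under its centre. Bystander: leave it where it is.
- objective: brass microscope objective standing upright, 34 mm across, 55 mm tall, origin under its centre. Bystander: leave it where it is.
- carrier: round blue wafer carrier box, 118 mm across, 22 mm tall, origin under its centre. Bystander: leave it where it is.
- tweezers: steel tweezers lying flat, 125 mm long, 6 mm high, origin under the middle. Bystander: leave it where it is.
- driver: screwdriver lying flat, 150 mm long. Bystander: leave it where it is.
- probe_box: grey probe box 70 x 45 x 18 mm, origin under its centre. Bystander: leave it where it is.

How it is judged:
On the way, in this order (a step that is already met when the one before it is completed fails the run):
1. the purge knob is twisted to its stop (within 0.08 rad) (value of joint purge_knob above 0.97 rad), for 0.1 s.
2. the purge knob is let go and has sprung back (value of joint purge_knob below 0.1 rad and contact force between purge_valve and the fingers below 0.1 N and contact force between purge_valve and the arm below 0.1 N), for 0.1 s.
3. the fastener's slot is in line with the black lines (within 0.2 rad) (value of joint fastener between -0.2 and 0.2 rad), for 0.2 s.
At the end, for the whole second after the job is handed in: The cover is held down within 1.5 mm of fully home by the fingers (more than 4 N on the chamber with its cover and fastener), the fastener's slot is within 0.2 rad of the black lines, and the purge knob is back at rest (within 0.1 rad) (all of step 3 and value of joint cover above 0.0085 m and value of joint purge_knob below 0.1 rad and contact force between chamber and the fingers above 4 N); the arm keeps its last pose, push and grip.
It fails at once if a loose bystander is shifted by more than 40 mm or tipped over (distance of any of dropper, objective, carrier, tweezers, driver, probe_box from where it was at the start of the episode above 0.04 m or angle between any of dropper, objective, carrier, tweezers, driver, probe_box's own z axis and vertical above 0.6 rad).
It also fails if it takes over 54 s, if anything falls off the work surface, if the arm or the gripper's body presses on something with over 40 N, if the wrist force passes 120 N, or if a joint passes its speed limit or range.

## Working session

There is one attempt and no reset: what is moved stays moved. The work goes in short steps, Python scripts to look and compute and a tool call to move; the robot and the scene stay as the last step left them, time stands still between calls to the robot, and variables do not carry over. Pictures are saved under pics/ and viewed, and the job is handed in when it is done.

Besides the shell and the picture viewer there is one more tool, called after "Emit:" as name(argument=value, ...), one argument or row to a line, values as JSON. servo_tool: Moves the arm, as the interface text tells. Its arguments: {"type":"object","properties":{"increments":{"type":"array","items":{"type":"number"}},"squeeze":{"type":"number"}},"required":["increments"]}

```bash
ls; mkdir -p pics; python3 - <<'E'
from bench import *
import cv2,numpy as np
o=get_obs(); print({k:np.round(v,3) for k,v in o.items()})
for n in ("top","scene"):
    p,d=grab_frame(n); cv2.imwrite(f"pics/{n}0.png",p[:,:,::-1]); np.savez(f"{n}0.npz",p=p,d=d); print(n,calibration(n))
print(calibration("wrist"))
E
```

```text
pics
{'clock': np.float64(0.0), 'joints': array([-1.319,  0.478,  0.022,  1.556, -0.011,  1.109, -0.083]), 'qvel': array([-0.   ,  0.   , -0.   , -0.   , -0.001, -0.002, -0.   ]), 'tau': array([ 0.0000e+00, -5.9645e+01,  1.6080e+00, -2.8120e+01,  1.3000e-02,
        9.0000e-03,  0.0000e+00]), 'tcp_pos': array([0.237, 0.631, 0.23 ]), 'orientation': array([ 2.582e+00,  1.787e+00, -2.000e-03]), 'contact_force': array([ 1.257, -0.615,  0.431]), 'moment': array([0.021, 0.014, 0.092]), 'grip_width': np.float64(0.086)}
top {'fx': 453.93532819854215, 'fy': 453.93532819854215, 'cx': 273.3990550564255, 'cy': 209.1651644090137, 'k1': -0.046410392403472306, 'eye': array([ 0.3683594 , -0.03196546,  1.29971547]), 'orientation': array([ 0.1149164 , -0.10267193, -1.56177714])}
scene {'fx': 471.2400727004423, 'fy': 471.2400727004423, 'cx': 281.01076804613643, 'cy': 208.4975646680662, 'k1': 0.03472212736345578, 'eye': array([0.97076541, 0.50379488, 1.24546507]), 'orientation': array([0.26126595, 0.67285626, 2.37788107])}
{'fx': 373.2605429968371, 'fy': 373.2605429968371, 'cx': 274.0471742682993, 'cy': 205.91055871261136, 'k1': -0.060181663733214354, 'T_tool_cam': array([[ 9.99999408e-01, -9.98167619e-04,  4.32537904e-04,
         8.32590793e-05],
       [-8.26528645e-04, -9.55655520e-01, -2.94485727e-01,
        -7.43487997e-02],
       [ 7.07303353e-04,  2.94485196e-01, -9.55655780e-01,
        -1.42102438e-01],
       [ 0.00000000e+00,  0.00000000e+00,  0.00000000e+00,
         1.00000000e+00]])}
```

View pics/top0.png

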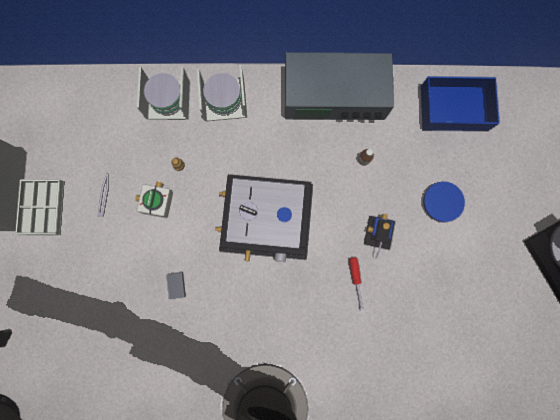

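View pics/scene0.png

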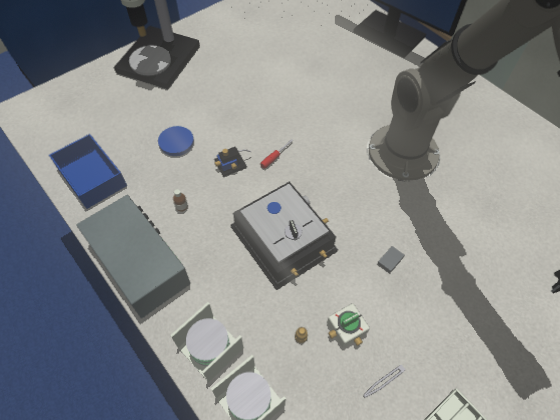

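```bash
cat > h.py <<'E'
import numpy as np, cv2
from scipy.spatial.transform import Rotation as R
from bench import *
def cam(n,obs=None):
    c=calibration(n)
    K=np.array([[c['fx'],0,c['cx']],[0,c['fy'],c['cy']],[0,0,1]]); D=np.array([c['k1'],0,0,0,0.])
    if n=='wrist':
        T=np.eye(4); T[:3,:3]=R.from_rotvec(obs['orientation']).as_matrix(); T[:3,3]=obs['tcp_pos']
        T=T@c['T_tool_cam']
    else:
        T=np.eye(4); T[:3,:3]=R.from_rotvec(c['orientation']).as_matrix(); T[:3,3]=c['eye']
    return K,D,T
def ray(cm,u,v):
    K,D,T=cm
    q=cv2.undistortPoints(np.array([[[u,v]]],float),K,D)[0,0]
    return T[:3,3],T[:3,:3]@np.array([q[0],-q[1],-1])
def atz(cm,u,v,z):
    e,d=ray(cm,u,v); return e+d*(z-e[2])/d[2]
def proj(cm,p):
    K,D,T=cm
    q=T[:3,:3].T@(np.array(p)-T[:3,3]); q=q*[1,-1,-1]
    return cv2.projectPoints(q[None],np.zeros(3),np.zeros(3),K,D)[0][0,0]
def atd(cm,u,v,d):
    e,r=ray(cm,u,v); return e+r*d[int(round(v)),int(round(u))]
def crop(p,x0,y0,x1,y1,s,name):
    cv2.imwrite(name,cv2.resize(p[y0:y1,x0:x1,::-1],None,fx=s,fy=s,interpolation=cv2.INTER_CUBIC))
E
python3 - <<'E'
from h import *
t=np.load('top0.npz'); s=np.load('scene0.npz')
o=get_obs()
print(proj(cam('top'),o['tcp_pos']),proj(cam('scene'),o['tcp_pos']))
crop(t['p'],200,160,330,270,6,'pics/c1.png')
crop(t['p'],90,140,210,230,6,'pics/c2.png')
crop(s['p'],220,170,380,360,3,'pics/c3.png')
cm=cam('top')
for n,u,v in [('pad',284,214),('knobdisc',152,200),('table',300,330),('cover',270,190),('obj',177,163),('manip',380,232)]: print(n,atd(cm,u,v,t['d']))
E
```

```text
[ -5.19821287 325.34521966] [564.83125435 311.6724968 ]
pad [ 0.52217045 -0.05026174  0.10578525]
knobdisc [0.56358358 0.31329385 0.06969743]
table [ 0.20934622 -0.09775418  0.0023396 ]
cover [ 0.5864024  -0.01265059  0.10687343]
obj [0.67149065 0.25072576 0.05683434]
manip [ 0.47996645 -0.31465178  0.05848283]
```

View pics/c1.png

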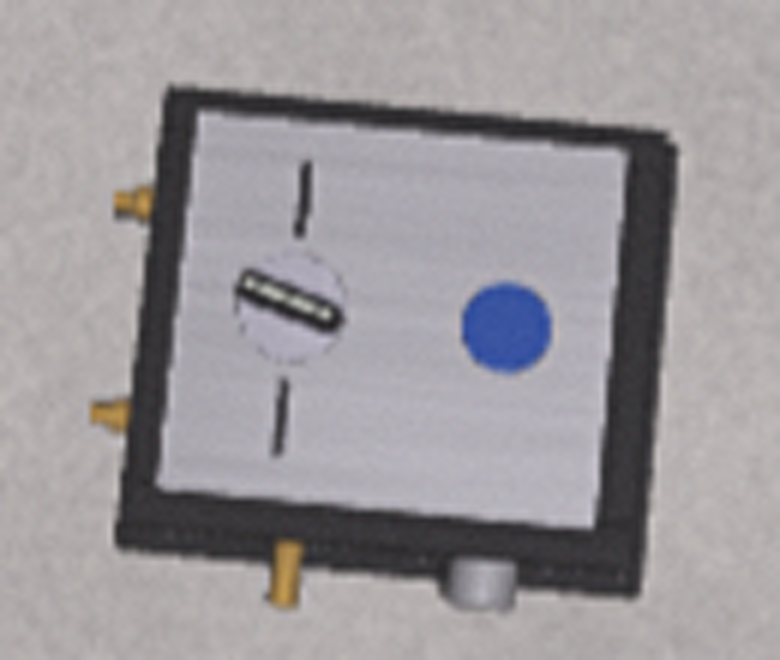

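View pics/c2.png

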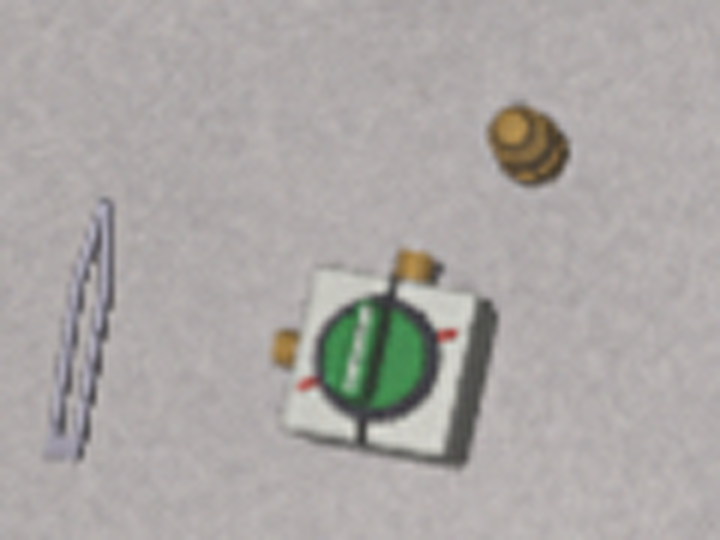

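View pics/c3.png

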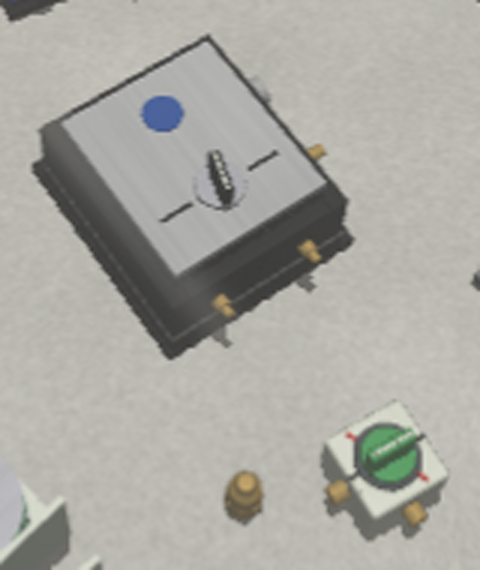

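```bash
cat >> h.py <<'E'
def toolyaw(o):
    m=R.from_rotvec(o['orientation']).as_matrix(); return np.arctan2(m[1,0],m[0,0])
E
python3 - <<'E'
from h import *
t=np.load('top0.npz'); s=np.load('scene0.npz')
o=get_obs(); print('toolyaw',toolyaw(o), R.from_rotvec(o['orientation']).as_matrix()[:,2])
cm=cam('top'); sc=cam('scene')
f=lambda x,y:(200+(x+.5)/6-.5,160+(y+.5)/6-.5); g=lambda x,y:(90+(x+.5)/6-.5,140+(y+.5)/6-.5); k=lambda x,y:(220+(x+.5)/3-.5,170+(y+.5)/3-.5)
yaw=lambda a,b:np.arctan2(*(b-a)[[1,0]])
A=lambda p,z:atz(cm,*f(*p),z)
print('lines x dir',yaw(A((276,455),.107),A((308,160),.107)))
print('pad',A((507,328),.108),'disc',A((292,307),.112),'wingtop',A((291,301),.137))
d=A((292,307),.112)-A((507,328),.108); print('pad->fast',np.linalg.norm(d[:2]),np.arctan2(d[1],d[0])-np.pi/2)
print('slot',yaw(A((330,315),.137),A((248,285),.137)))
B=lambda p,z:atz(cm,*g(*p),z)
print('knob disc',B((378,358),.058),'bar top',B((359,348),.083),'ticks',yaw(B((362,440),.05),B((395,285),.05)),'bar',yaw(B((349,390),.083),B((369,307),.083)))
C=lambda p,z:atz(sc,*k(*p),z)
print('scene pad',C((163,114),.108),'disc',C((220,186),.112),'knob disc',C((388,456),.058),'lines',yaw(C((278,152),.107),C((162,221),.107)),'slot',yaw(C((215,153),.137),C((227,200),.137)))
print('knob ticks',yaw(C((425,436),.05),C((353,477),.05)))
print('obj',B((515,125),.055),'tweez',B((80,330),.003))
E
```

```text
toolyaw 1.211029816096274 [-4.70245187e-04 -1.58578065e-03 -9.99998632e-01]
lines x dir -0.09280984075849155
pad [ 0.52121941 -0.05045069  0.108     ] disc [0.52947365 0.04430085 0.112     ] wingtop [0.5286908  0.04316476 0.137     ]
pad->fast 0.0951103979027015 -0.08689511160189856
slot 1.2240582428963223
knob disc [0.56756332 0.31503232 0.058     ] bar top [0.56811821 0.31697598 0.083     ] ticks -0.16614196011963425 bar -0.19198244582891638
scene pad [ 0.52144027 -0.04710453  0.108     ] disc [0.53132056 0.04815424 0.112     ] knob disc [0.5693201  0.32014548 0.058     ] lines -0.09000410438137608 slot 1.0886784355861898
knob ticks -0.17578652139656523
obj [0.6794014  0.25592627 0.055     ] tweez [0.589486   0.47777777 0.003     ]
```

Emit:
servo_tool(
  increments=[-27,50,6,0,0,-0.024,60,-27,50,6,0,0,-0.024,60,-27,50,6,0,0,-0.024,60,-27,50,6,0,0,-0.024,60,-27,50,6,0,0,-0.024,60,-27,50,6,0,0,-0.024,60,-27,50,6,0,0,-0.024,60,-27,50,6,0,0,-0.024,60],
  squeeze=60,
)

```text
clock: 1.1
tcp_pos: [0.5642, 0.3141, 0.1828]
orientation: [-2.399, -2.029, 0.001]
contact_force: [-0.7, 0.1, -0.3]
grip_width: 0.0601
```

```bash
python3 - <<'E'
from h import *
o=get_obs(); print(o['clock'],o['tcp_pos'],toolyaw(o),o['qvel'].round(2),o['joints'].round(2),o['grip_width'])
p,d=grab_frame('wrist'); np.savez('w1.npz',p=p,d=d,**o); cv2.imwrite('pics/w1.png',p[:,:,::-1])
E
```

```text
1.1 [0.56415515 0.31409467 0.18277503] 1.4039730705057545 [ 0.66  0.29  0.06 -0.34 -0.06  0.05  0.92] [-0.67  0.48  0.09  1.68 -0.05  0.99  0.84] 0.06007736344292135
```

View pics/w1.png

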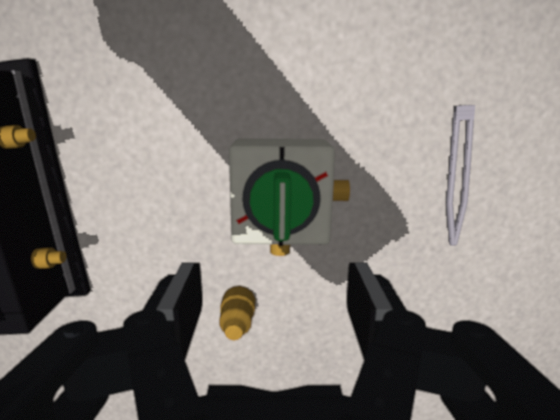

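```bash
python3 - <<'E'
from h import *
o=get_obs(); p,d=grab_frame('wrist')
o=get_obs(); print(o['clock'],o['tcp_pos'],toolyaw(o),o['qvel'].round(2))
p,d=grab_frame('wrist'); np.savez('w1.npz',p=p,d=d,**o); crop(p,210,120,360,270,5,'pics/w1b.png')
E
```

```text
1.2 [0.56850679 0.30731943 0.18224221] 1.3923772576220492 [-0.06 -0.02 -0.08  0.02 -0.03  0.01 -0.07]
```

View pics/w1b.png

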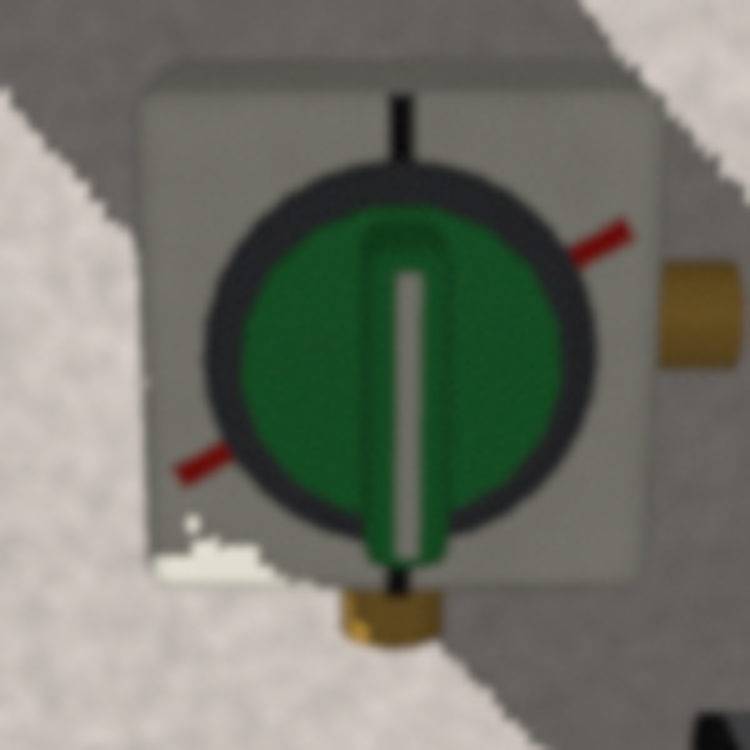

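```bash
python3 - <<'E'
from h import *
w=np.load('w1.npz'); cm=cam('wrist',w)
g=lambda x,y:(210+(x+.5)/5-.5,120+(y+.5)/5-.5)
B=lambda p,z:atz(cm,*g(*p),z)
yaw=lambda a,b:np.arctan2(*(b-a)[[1,0]])
c=B((408,415),.083); print('bar',c,'disc',B((402,365),.058),'yaw bar',yaw(B((407,560),.083),B((409,270),.083)),'ticks',yaw(B((398,590),.05),B((402,95),.05)))
o=get_obs(); print(o['tcp_pos'],toolyaw(o))
m=R.from_rotvec(o['orientation']).as_matrix(); print('tool delta mm',m.T@(np.array([c[0],c[1],.061])-o['tcp_pos'])*1e3)
E
```

```text
bar [0.56836906 0.31847634 0.083     ] disc [0.56820356 0.31858834 0.058     ] yaw bar 2.9709945914345655 ticks 2.9683207070909963
[0.56578648 0.31098166 0.18238373] 1.3957880471857633
tool delta mm [  8.1438726    1.17996412 121.36365022]
```

Emit:
servo_tool(
  increments=[2,0.3,17,0,0,0,50,2,0.3,17,0,0,0,50,2,0.3,17,0,0,0,50,2,0.3,17,0,0,0,50,0,0,12,0,0,0,50,0,0,0,0,0,0,50,0,0,0,0,0,0,50,0,0,0,0,0,0,50],
)

```text
clock: 2.25
tcp_pos: [0.5663, 0.3234, 0.1041]
orientation: [2.4, 2.027, 0.002]
contact_force: [0.6, -0.5, 0.4]
grip_width: 0.0502
```

```bash
python3 - <<'E'
from h import *
o=get_obs(); print(o['tcp_pos'],toolyaw(o),o['qvel'].round(2))
p,d=grab_frame('wrist'); cv2.imwrite('pics/w2.png',p[:,:,::-1])
m=R.from_rotvec(o['orientation']).as_matrix(); print('tool delta mm',m.T@(np.array([.5684,.3185,.061])-o['tcp_pos'])*1e3)
E
```

```text
[0.56628491 0.32336499 0.10412677] 1.4027131765409997 [-0. -0. -0.  0. -0.  0. -0.]
tool delta mm [-4.48655125  2.85395042 43.12523616]
```

View pics/w2.png

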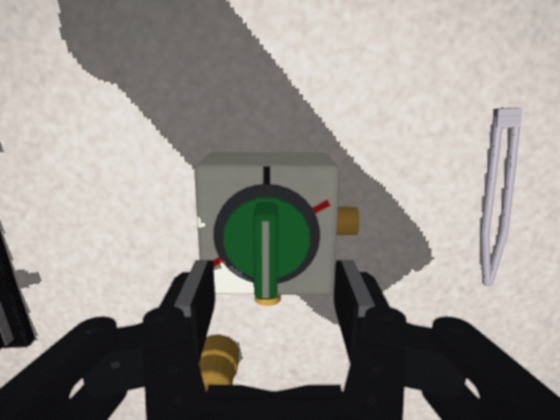

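```bash
python3 - <<'E'
from h import *
o=get_obs(); cm=cam('wrist',o)
c=atz(cm,265,259.5,.083); print(c, atz(cm,266,235,.058))
a=atz(cm,265,297,.083)-atz(cm,265.5,222,.083); print(np.arctan2(a[1],a[0]))
m=R.from_rotvec(o['orientation']).as_matrix(); print('tool delta mm',m.T@(np.array([c[0],c[1],.061])-o['tcp_pos'])*1e3)
E
```

```text
[0.56822159 0.3185102  0.083     ] [0.56556723 0.31894873 0.058     ]
-0.1805624825878181
tool delta mm [-4.48090749  2.75789152 43.05696045]
```

Emit:
servo_tool(
  increments=[-1.5,0.8,10,0,0,0,50,-1.5,0.8,10,0,0,0,50,-1.5,0.8,10,0,0,0,50,0,0,11,0,0,0,50,0,0,0,0,0,0,50,0,0,0,0,0,0,0,0,0,0,0,0,0,0,0,0,0,0,0,0,0],
  squeeze=60,
)

```text
clock: 3.3
tcp_pos: [0.5677, 0.3188, 0.063]
orientation: [-2.4, -2.027, -0.002]
contact_force: [-0.1, 0.8, 1.8]
grip_width: 0.0108
```

Emit:
servo_tool(
  increments=[0,0,0,0,0,0.15,0,0,0,0,0,0,0.15,0,0,0,0,0,0,0.15,0,0,0,0,0,0,0.15,0,0,0,0,0,0,0.15,0,0,0,0,0,0,0.15,0,0,0,0,0,0,0.15,0,0,0,0,0,0,0.04,0],
  squeeze=80,
)

```text
clock: 4.3
tcp_pos: [0.568, 0.3192, 0.0631]
orientation: [-3.102, -0.493, -0.003]
contact_force: [1.0, -0.2, 3.3]
grip_width: 0.0105
```

```bash
python3 - <<'E'
from h import *
p,d=grab_frame('wrist');p,d=grab_frame('wrist');p,d=grab_frame('wrist');
cv2.imwrite('pics/w3.png',p[:,:,::-1])
o=get_obs(); print(o['clock'],o['tcp_pos'],toolyaw(o),o['qvel'].round(2),o['moment'].round(2),o['contact_force'].round(1),o['grip_width'])
E
```

```text
4.45 [0.56798138 0.31920677 0.0630336 ] 0.3173800562064569 [ 0.01 -0.   -0.    0.   -0.   -0.   -0.  ] [ 0.28 -0.27  1.15] [2.2 1.5 4.6] 0.010188087074471521
```

View pics/w3.png

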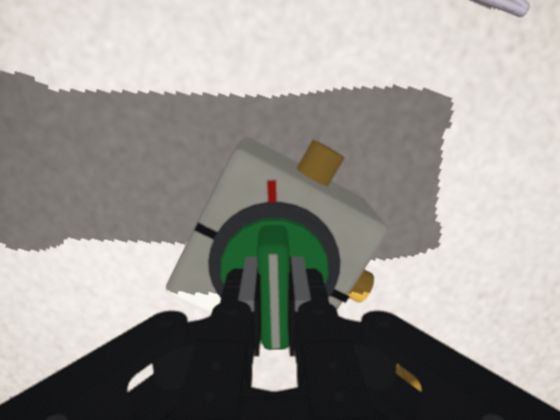

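Emit:
servo_tool(
  increments=[0,0,0,0,0,-0.02,0,0,0,0,0,0,0,85,0,0,0,0,0,0,85,0,0,0,0,0,0,85,0,0,0,0,0,0,85,0,0,-15,0,0,0,85,0,0,-25,0,0,0,85,0,0,-25,0,0,0,85],
)

```text
clock: 5.45
tcp_pos: [0.5676, 0.3183, 0.129]
orientation: [-3.098, -0.52, -0.001]
contact_force: [-0.7, 0.5, 0.1]
grip_width: 0.0849
```

```bash
python3 - <<'E'
from h import *
p,d=grab_frame('wrist')
cv2.imwrite('pics/w4.png',p[:,:,::-1])
o=get_obs(); print(o['clock'],o['tcp_pos'],toolyaw(o),o['moment'].round(2),o['contact_force'].round(1),o['grip_width'],o['joints'].round(2))
E
```

```text
5.5 [0.569554   0.31910746 0.13267655] 0.33233931408054335 [ 0.   -0.1   0.01] [ 1.7 -0.3  3.2] 0.08489250960739847 [-0.88  0.56  0.39  1.72 -0.26  0.9  -0.05]
```

View pics/w4.png

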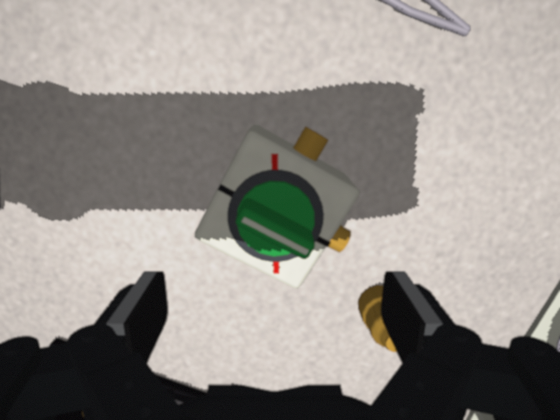

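Emit:
servo_tool(
  increments=[0,10,-25,0,0,0.087,60,-4,38,-25,0,0,0.087,60,-4,38,-25,0,0,0.087,60,-5,40,-15,0,0,0.087,60,-5,40,0,0,0,0.087,60,-5,40,0,0,0,0.087,60,-5,40,0,0,0,0.087,60,-4,30,0,0,0,0.087,60],
)

```text
clock: 6.5
tcp_pos: [0.5364, 0.0452, 0.218]
orientation: [-3.088, 0.575, -0.001]
contact_force: [-0.6, 0.1, -0.1]
grip_width: 0.06
```

```bash
python3 - <<'E'
from h import *
for i in range(4): grab_frame('wrist')
o=get_obs(); print(o['clock'],o['tcp_pos'],toolyaw(o),o['qvel'].round(2),o['joints'].round(2))
p,d=grab_frame('wrist'); np.savez('w5.npz',p=p,d=d,**o); cv2.imwrite('pics/w5.png',p[:,:,::-1])
E
```

```text
6.7 [0.53695163 0.04720828 0.21791781] -0.3634373807335895 [-0.01  0.02 -0.03 -0.02 -0.   -0.    0.  ] [-0.75  0.31  0.67  1.93 -0.23  0.98 -0.33]
```

View pics/w5.png

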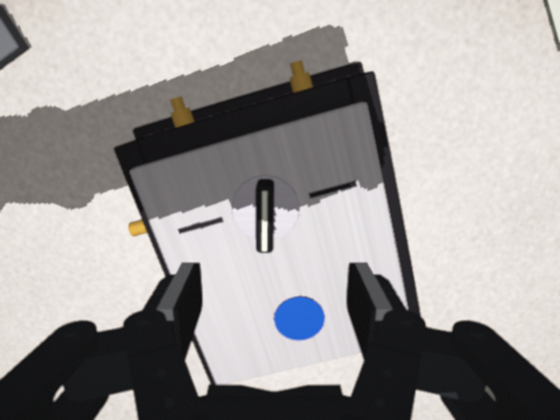

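```bash
python3 - <<'E'
from h import *
w=np.load('w5.npz'); crop(w['p'],170,160,370,350,4,'pics/w5b.png')
E
```

```text
(no output)
```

View pics/w5b.png

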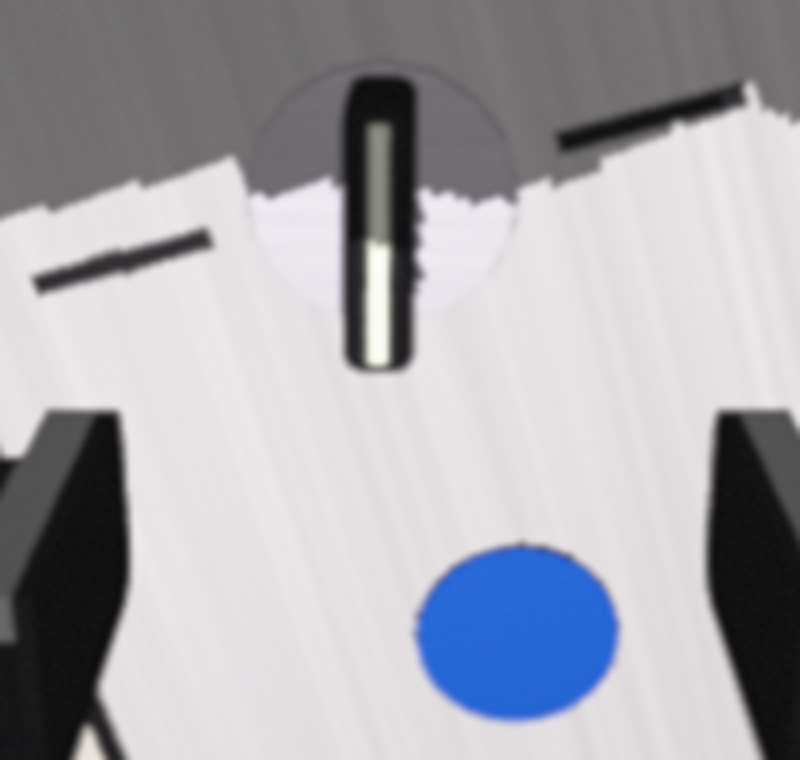

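```bash
python3 - <<'E'
from h import *
w=np.load('w5.npz'); cm=cam('wrist',w)
g=lambda x,y:(170+(x+.5)/4-.5,160+(y+.5)/4-.5)
B=lambda p,z:atz(cm,*g(*p),z)
yaw=lambda a,b:np.arctan2(*(b-a)[[1,0]])
s=yaw(B((378,367),.137),B((378,122),.137)); l=yaw(B((36,285),.107),B((745,94),.107))
print('slot',s,s-np.pi,'lines',l,'rel',(s-l)%np.pi)
c=B((378,245),.137);print('slot centre',c,'disc',B((382,192),.112),'pad',B((517,632),.108))
o=get_obs();print(o['tcp_pos'],toolyaw(o))
m=R.from_rotvec(o['orientation']).as_matrix(); print('tool delta mm',m.T@(np.array([c[0],c[1],.116])-o['tcp_pos'])*1e3)
E
```

```text
slot 1.2002443621917207 -1.9413482913980724 lines -0.08814034739619193 rel 1.2883847095879126
slot centre [0.53069742 0.04587123 0.137     ] disc [0.53111574 0.04675473 0.112     ] pad [ 0.52263991 -0.04793486  0.108     ]
[0.53718999 0.04810313 0.21777277] -0.36173800010448387
tool delta mm [ -5.32781286   4.50339078 101.76524401]
```

Emit:
servo_tool(
  increments=[-1.3,1,15,0,0,0.01,50,-1.3,1,15,0,0,0,50,-1.3,1,15,0,0,0,50,-1.2,1,15,0,0,0,50,0,0,10,0,0,0,50,0,0,0,0,0,0,50,0,0,0,0,0,0,50,0,0,0,0,0,0,50],
)

```text
clock: 7.75
tcp_pos: [0.5311, 0.0455, 0.1478]
orientation: [-3.087, 0.583, -0.002]
contact_force: [0.4, 0.4, -0.3]
grip_width: 0.0499
```

```bash
python3 - <<'E'
from h import *
o=get_obs(); print(o['clock'],o['tcp_pos'],toolyaw(o),o['qvel'].round(2))
p,d=grab_frame('wrist'); np.savez('w6.npz',p=p,d=d,**o); cv2.imwrite('pics/w6.png',p[:,:,::-1])
m=R.from_rotvec(o['orientation']).as_matrix(); print('tool delta mm',m.T@(np.array([.5308,.0461,.116])-o['tcp_pos'])*1e3)
E
```

```text
7.75 [0.53114582 0.04547928 0.14782734] -0.37309573279122726 [-0. -0.  0.  0.  0.  0. -0.]
tool delta mm [-0.57698674 -0.42825646 31.82715682]
```

View pics/w6.png

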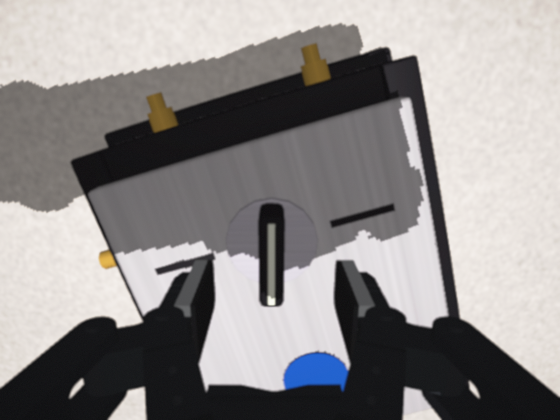

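Emit:
servo_tool(
  increments=[-0.7,0,10,0,0,0,50,0,0,10,0,0,0,50,0,0,10,0,0,0,50,0,0,0.5,0,0,0,50,0,0,0,0,0,0,50,0,0,0,0,0,0,0,0,0,0,0,0,0,0,0,0,0,0,0,0,0],
  squeeze=50,
)

```text
clock: 8.8
tcp_pos: [0.5299, 0.0459, 0.1171]
orientation: [-3.087, 0.582, 0.0]
contact_force: [-2.4, 0.0, 3.0]
grip_width: 0.0107
```

```bash
python3 - <<'E'
from h import *
o=get_obs(); print(o['clock'],o['tcp_pos'],toolyaw(o),o['joints'].round(2),o['contact_force'],o['grip_width'])
E
```

```text
8.8 [0.52993601 0.04588022 0.11713157] -0.372999010568473 [-0.67  0.44  0.6   2.03 -0.36  0.77 -0.23] [-2.44706778  0.04325544  2.96745513] 0.010742291488735341
```

Emit:
servo_tool(
  increments=[0,0,0,0,0,0.17,0,0,0,0,0,0,0.17,0,0,0,0,0,0,0.17,0,0,0,0,0,0,0.17,0,0,0,0,0,0,0.17,0,0,0,0,0,0,0.17,0,0,0,0,0,0,0.17,0,0,0,0,0,0,0.1,0],
)

```text
clock: 9.8
tcp_pos: [0.5299, 0.0458, 0.117]
orientation: [2.112, -2.325, -0.0]
contact_force: [-1.4, 1.7, 3.8]
grip_width: 0.0104
```

```bash
python3 - <<'E'
from h import *
for i in range(3): p,d=grab_frame('wrist')
o=get_obs(); print(o['clock'],o['tcp_pos'],toolyaw(o),o['joints'].round(2),o['contact_force'],o['moment'],o['grip_width'])
cv2.imwrite('pics/w7.png',p[:,:,::-1])
E
```

```text
9.95 [0.52991473 0.04583144 0.11689699] -1.6612122374175464 [-0.91  0.56  0.94  2.04 -0.62  0.84 -1.27] [-2.78146825  0.08225845  3.80515689] [ 0.02567539  0.49266595 -0.03541973] 0.010911276904219322
```

View pics/w7.png

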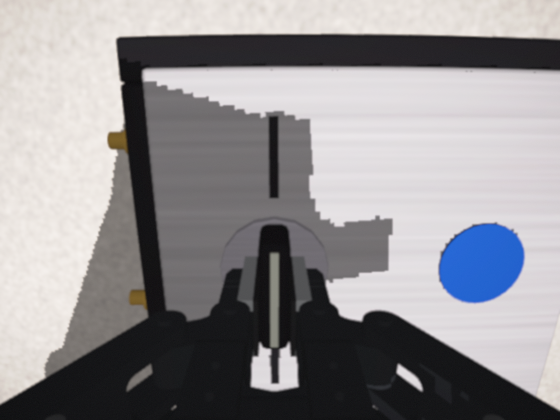

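Emit:
servo_tool(
  increments=[0,0,0,0,0,0,50,0,0,0,0,0,0,50,0,0,0,0,0,0,50,0,0,-15,0,0,0,50,0,0,-20,0,0,0,50,0,0,-25,0,0,0,50,0,0,-25,0,0,0,50,0,0,0,0,0,0,50],
)

```text
clock: 10.95
tcp_pos: [0.5316, 0.0457, 0.2045]
orientation: [-2.114, 2.318, -0.003]
contact_force: [1.0, -0.7, -0.5]
grip_width: 0.0501
```

```bash
python3 - <<'E'
from h import *
for i in range(5): 
  o=get_obs();p,d=grab_frame('wrist')
print(o['clock'],o['tcp_pos'],toolyaw(o),o['qvel'].round(2))
np.savez('w8.npz',p=p,d=d,**o); cv2.imwrite('pics/w8.png',p[:,:,::-1])
E
```

```text
11.15 [0.52950616 0.04585654 0.20141213] -1.6627555377593117 [ 0.    0.01 -0.    0.    0.   -0.    0.  ]
```

View pics/w8.png

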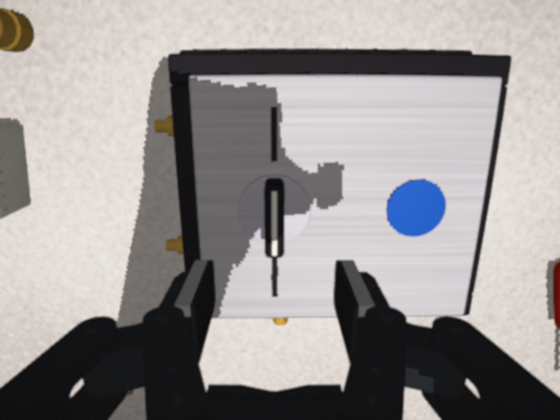

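```bash
python3 - <<'E'
from h import *
w=np.load('w8.npz'); cm=cam('wrist',w)
c=atz(cm,416,208,.108);o=get_obs();print(c,'disc',atz(cm,274.5,208,.112))
yaw=lambda a,b:np.arctan2(*(b-a)[[1,0]])
print('rel',yaw(atz(cm,274,297,.107),atz(cm,274,107,.107))-yaw(atz(cm,274,240,.137),atz(cm,274.5,192,.137)))
m=R.from_rotvec(o['orientation']).as_matrix(); print('tool delta mm',m.T@(np.array([c[0],c[1],.108])-o['tcp_pos'])*1e3)
E
```

```text
[ 0.52261745 -0.04903762  0.108     ] disc [0.53250635 0.04492504 0.112     ]
rel 0.00966656602025913
tool delta mm [95.01149003 -2.01071083 93.29918784]
```

Emit:
servo_tool(
  increments=[19,-0.3,0,0,0,0,0,19,-0.3,0,0,0,0,0,19,-0.3,10,0,0,0,0,19,-0.3,20,0,0,0,0,19,-0.3,25,0,0,0,0,0,0,20,0,0,0,0,0,0,0,0,0,0,0,0,0,0,0,0,0,0],
  squeeze=30,
)

```text
clock: 12.2
tcp_pos: [0.5232, -0.0486, 0.1272]
orientation: [-2.117, 2.32, -0.0]
contact_force: [0.1, -0.1, 0.3]
grip_width: -0.0002
```

```bash
python3 - <<'E'
from h import *
for i in range(2): 
  o=get_obs();p,d=grab_frame('wrist')
print(o['clock'],o['tcp_pos'],toolyaw(o),o['contact_force'],o['grip_width'])
cv2.imwrite('pics/w9.png',p[:,:,::-1])
E
```

```text
12.25 [ 0.52342609 -0.04852753  0.12743768] -1.6619851942637713 [-0.11531738  0.05434934  0.56325008] -0.00020065035796466225
```

View pics/w9.png

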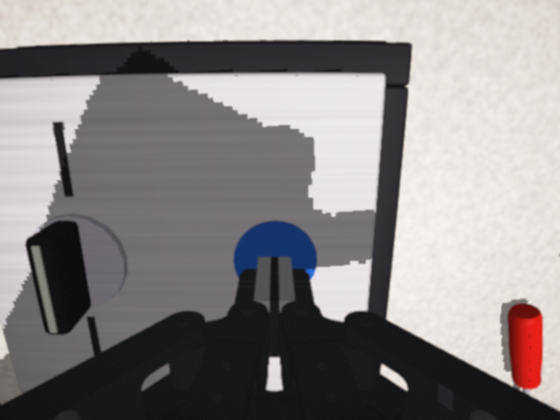

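Emit:
servo_tool(
  increments=[0,0,7,0,0,0,0,0,0,7,0,0,0,0,0,0,3,0,0,0,0,0,0,2,0,0,0,0,0,0,2,0,0,0,0,0,0,2,0,0,0,0,0,0,2,0,0,0,0,0,0,1,0,0,0,0],
)

```text
clock: 13.3
tcp_pos: [0.5227, -0.0491, 0.1012]
orientation: [-2.116, 2.321, 0.001]
contact_force: [-2.8, 0.6, 9.2]
grip_width: -0.0
```

Emit:
servo_tool(
  increments=[0,0,1,0,0,0,0,0,0,1,0,0,0,0,0,0,1,0,0,0,0,0,0,0.5,0,0,0,0,0,0,0.5,0,0,0,0,0,0,0,0,0,0,0,0,0,0,0,0,0,0,0,0,0,0,0,0,0],
)

```text
clock: 14.3
tcp_pos: [0.5227, -0.0491, 0.0975]
orientation: [-2.116, 2.321, 0.001]
contact_force: [-3.5, 0.6, 10.8]
grip_width: 0.0001
```

Emit:
servo_tool(
  increments=[0,0,0.5,0,0,0,0,0,0,0.5,0,0,0,0,0,0,0.5,0,0,0,0,0,0,0,0,0,0,0,0,0,0,0,0,0,0,0,0,0,0,0,0,0,0,0,0,0,0,0,0,0,0,0,0,0,0,0],
)

```text
clock: 15.3
tcp_pos: [0.5227, -0.0491, 0.0969]
orientation: [-2.115, 2.321, 0.003]
contact_force: [-8.2, 2.5, 24.2]
grip_width: -0.0
```

```bash
python3 - <<'E'
from h import *
for n in('top','scene','wrist'):
  p,d=grab_frame(n); cv2.imwrite(f'pics/end_{n}.png',p[:,:,::-1])
  if n=='scene': crop(p,170,120,400,360,2.5,'pics/end_scene.png'); S=d
o=get_obs();print(o['clock'],o['tcp_pos'],o['contact_force'],o['moment'],o['qvel'].round(3))
E
```

```text
15.45 [ 0.52275334 -0.04912672  0.09695824] [-9.0750668   2.76677051 24.27720354] [ 0.57769511  1.77026388 -0.00679868] [-0.     0.     0.     0.001  0.    -0.001  0.   ]
```

View pics/end_scene.png

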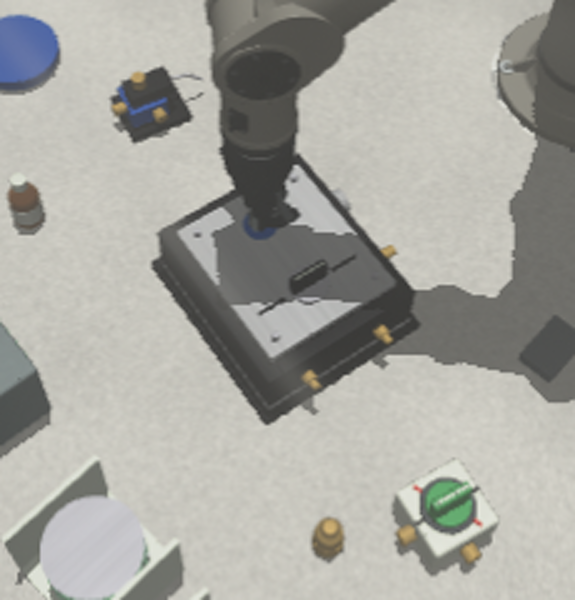

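View pics/end_wrist.png

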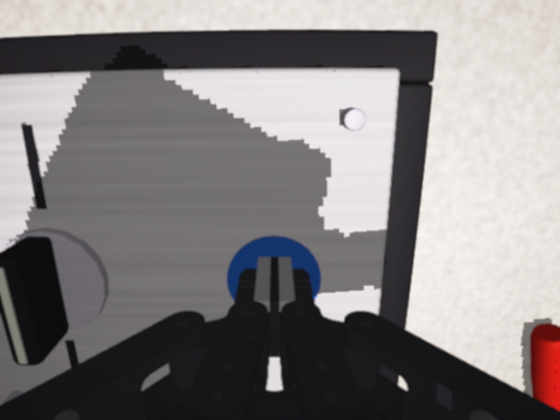

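View pics/end_top.png

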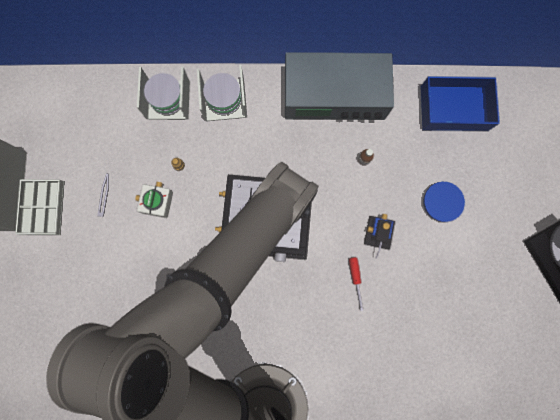

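```bash
python3 -c "
from h import *
print(hand_in()); o=get_obs(); print(o['clock'],o['tcp_pos'],o['contact_force'])"
```

```text
the job is handed in; nothing more can be done
None
the job is handed in; nothing more can be done
```

I finished all three parts of the job and handed it in at about 15.5 s with the cover still pressed down. No verdict was reported.

- **Purge knob:** I twisted it clockwise to its stop: the tool turned 1.086 rad, the wrist moment was about 1.15 N m, and the bar lined up with the red ticks. I then opened the fingers, and pictures show the bar back on the black ticks.
- **Fastener:** I turned it clockwise by about 1.29 rad. After I let go, the wrist picture put the slot within about 0.01 rad of the black lines, and it still looked in line in the last scene picture.
- **Cover:** The closed fingers press on the blue pad with about 24 N. The fingertips are at z = 0.097 m against about 0.098 m expected for fully home. The force rose sharply over the last 0.6 mm, and the corner pins now show above the cover, so I take it as fully home.
- **Loose things:** In the last top and scene pictures, those in view stand where they were at the start. The arm hides the grey probe box in the top picture, but the scene picture shows it at the right edge. The tweezers and screwdriver I checked only in the top picture.

No check failed. The only disagreement was early on: the top and scene cameras differed by about 3 to 5 mm in y, so I aimed using wrist camera measurements instead.

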